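# Slide the waste tray home under a bench press and bolt it in

### The arm

A 7-joint arm with a two-finger parallel gripper is mounted at the origin on the work surface. World frame = base frame: x ahead of the robot, y to its left, z up, the work surface at z = 0. Lengths are in m, angles in rad, forces in N, time in s.
With the tool pointing down it reaches from about 0.425 to 0.875 m from the base axis. Payload 4.7 kg.
Tool frame: the origin (TCP) lies on the centre line of the jaws, within the pads' length; the fingertips stand 25 mm ahead of it and the grasp point (between the pads) lies 6 mm ahead of it (tip_extent is the distance from the TCP to the fingertips, in m); z points along the fingers, x is the direction in which the jaws open and shut, and the axes are right-handed (so a half turn about z gives the same grasp; the last joint's range is limited). The gripper opens to 85 mm and grips with 20 to 120 N. Pads are 22 mm wide; open, the fingers measure 114 mm over their backs; the gripper's body (76 mm by 85 mm) begins 54 mm behind the grasp point. The pads swing forward as they close: fully open they stand 13 mm farther back than shut.
Start: joints at [-1.231, 0.321, -0.07, 1.45, 0.023, 1.371, -0.057], TCP at [0.208, 0.616, 0.256] pointing down, gripper open.
Joint ranges: [-2.86, 2.86], [-0.3, 2.09], [-1.38, 1.24], [0.06, 2.45], [-1.56, 4.7], [0.09, 2.05], [-2.69, 2.69]. Speed limits (rad/s): [2.57, 2.57, 3.14, 3.14, 3.14, 3.14, 3.14].

### API

Orientations are given as [roll, pitch, yaw] about the fixed x, y, z axes, in that order (R = Rz(yaw) Ry(pitch) Rx(roll)).
In Python, from bench import * gives the robot as it stands.
- The arm moves only by the tool arm_command, never from a script. Its argument "deltas" is a list of rows, each a list of 5 numbers: the shift along the tool's x, y, z in cm, then the turn about the tool's z in rad, then the gripper's target within -1 to 1 (fully open at 1, half-way at 0, shut at -1). A call has 1 to 12 rows; each row shifts and turns the commanded pose from where the row before left it, along the tool's axes as they then stand; what a row does not reach is not made up. A row lasts 1/8 s, in which the tool goes at most 62.5 mm and 10.7 degrees, less where a joint would pass 70% of its speed; a pose out of reach is approached as far as the arm can. A call is refused whole if a number of a shift passes 6.25 or a number of a turn 0.188, either way. A call with a gripper value outside its range is refused whole. The fingers move at their own pace and stop on an object; "grip_force" is the grip in N (left out, the last holds). Time passes only in rows, so rows that do not move let the fingers close. It gives the time, the measured TCP pose, the force and the opening at its end, in the units of the state.
- get_obs(): the state, without advancing time (a new reading comes with each control period).
- capture(name): name is "scene" or "top"; returns the picture (384x512x3 uint8, blue, green, red); there is no depth.
- calibration(name): a dict with "camera_matrix" (3x3 intrinsics, pixels), "dist_coeffs" ([k1, k2, p1, p2, k3] as OpenCV has them; the pictures are not rectified), "world_from_camera" (4x4, takes a point from camera to world coordinates). Camera axes: x right, y down, z forward; pixel columns grow to the right and rows downward; lengths in m; the calibration is good to about 2 mm. A picture is of the moment at which its call begins. calibration takes no time and is no camera call.
- close_job(): hands the job in, once; it reports no verdict.
Trained networks look in the newest picture that a camera, given by its name, has taken for a name from the list of things; names that differ only in an ending like _2 or _b are one class to them, and where a whole thing is asked for, a point or a joint stands for the part that bears it (a point fixed in the world has none). Each returns a list of dicts, best first, with "confidence" (0 to 1); they miss things now and then, are a little off and sometimes report something else, mostly with a low value. They report only what shows in the picture. A call takes as long as a camera call.
- spot_in(query, camera): "position" ([column, row] as shares, 0 to 1, of the picture: columns of its width, rows of its height, amid what is visible of it).
- landmark_of(query, camera): "position" ([column, row] as shares, 0 to 1, of the picture: columns of its width, rows of its height: a listed point, or the origin of a listed thing).
The state is a dict: "time_s": time; "joint_pos": joint angles; "dq": joint speeds; "tau": joint torques, N m; "ee_pos": TCP position; "tool_rot": TCP orientation; "ft_force": force on the tool from outside, world axes, zero at the start; "wrist_torque": the same for the moment, N m; "grip_width": finger opening in m.
Only numpy, scipy, OpenCV 4.12 (cv2) and the standard library are available. Lean on these libraries where they do the work, as an engineer would, in place of code of your own. Each camera call takes 0.05 s, during which the arm holds its last target.

### The job

Slide the empty metal waste tray, handle outwards, into the bay under the bench press until it is fully home against the back stop, gently and never forced: the guides inside are hidden and not exactly placed, so let the left-hand wall line it up by feel. Then push the sliding bolt all the way across in front of the tray and let go. Leave the jar, the hammer and the round weight where they are.

Things in the scene. Friction and masses are not known exactly. Their poses are not given: they have to be found in the camera images.
- press: Grey bench press fixed to the table, 240 wide (y), 230 deep (x), 280 high. Origin: on the table, middle of the bay mouth, in the front face; x points into the bay, y to the left wall, z up. Mouth from y = -72 to +64 mm. The bay has no floor (tray slides on the table); deck over it 32 to 50 mm high, taller parts only from 90 mm behind the mouth. Keep tray-to-press force well under 25 N: 3 to 10 N is enough.
- left_wall (a point): NOMINAL front end of the left guide wall's inner face, 5 mm inside the mouth, y = +46.5; the wall runs straight along x to the back. This wall, the shoulder and the back stop are one hidden set of guides, which really sits up to 10 mm left or right (y) of nominal: fixed during a run, not seen or reported, to be felt. Point is 13 mm above the table; axes as the press.
- shoulder (a point): NOMINAL front corner of the square right-hand shoulder, 50 mm inside the mouth, y = -46.5 mm; shifts sideways with the wall. Behind it the bay is 93 mm wide (tray: 90). In front of it the right side is open to y = -72, so a tray entered with its centreline at y = -12 meets nothing for 50 mm and can then be moved left to touch the wall. 13 mm above the table; axes as the press.
- tray_mid (a point): Centre of the tray's body, 13 mm above its underside (half-way up). Open aluminium tray, about 0.3 kg, upright on the table: body 100 long (x) x 90 wide (y) x 26 high, walls and floor 4. x points from the handle to the far end, which goes in first; z up. The bay's back stop is 102 mm inside the mouth (exact): home, this point is 52 mm inside and the front face 2 mm.
- tray_handle (a point): Grip point of the tray's handle: solid upright aluminium fin on the middle of the front end, 12 thick (y), standing 42 out from the front face (-x), 3 to 41 mm above the tray's underside. The point is 73 mm from the body's centre along the tray's -x, 26 mm up, mid-thickness. Pinch from above across y. It stays outside the press. Axes as the tray.
- bolt_knob (a point): Knob of the steel sliding bolt: upright pin, 14 in diameter, 22 to 56 mm above the table; point 40 mm up on its axis. Bolt open: x = -27, y = -100 mm in the press frame, in front of the front face, right of the mouth. It stands on a lug of a flat bar 60 long (y, 30 either side), x -12 to -2, 8 to 22 mm high, on a fixed rail. Push it to +y with shut fingers; keep the tray clear of it. Axes as the press.
- bolt (a joint): Travel of the bolt in m along the press's +y (left): 0 = open (starts within 4 mm of it), clear of the mouth; 0.046 = fully across in front of the tray's right front edge, at its end stop. Friction about 2 N, stays where left. It runs 2 mm in front of the mouth plane, so a tray that is not home blocks it.
- jar_mid (a point): Bystander: centre (half-way up) of an upright jar, 64 in diameter, 85 high, on the opposite side of the press from the tray.
- hammer: Bystander: hammer lying on the table on the far left, handle towards the robot; origin on its underside.
- weight: Bystander: dark steel round weight, 60 in diameter, 45 high, to the right, beyond the work; origin at the centre of its underside.

How it is judged:
On the way, in this order (a step that is already met when the one before it is completed fails the run):
1. the tray is fully home in the bay, with the bolt still open (x of tray_mid in the frame of press above 0.0485 m and y of tray_mid in the frame of press between -0.016 and 0.016 m and angle between the x axis of tray_mid and the x axis of press, either way round below 0.05 rad and angle between tray_mid's own z axis and vertical below 0.05 rad and height (world z) of tray_mid below 0.017 m and value of joint bolt below 0.015 m), for 0.2 s.
2. the bolt is pushed across in front of the tray (x of tray_mid in the frame of press above 0.0485 m and y of tray_mid in the frame of press between -0.016 and 0.016 m and angle between the x axis of tray_mid and the x axis of press, either way round below 0.05 rad and angle between tray_mid's own z axis and vertical below 0.05 rad and height (world z) of tray_mid below 0.017 m and value of joint bolt above 0.04 m), for 0.2 s.
At the end, for the whole second after the job is handed in: The tray lies flat and at rest in the bay, its centre at least 48.5 mm behind the mouth (within 3.5 mm of the back stop), within 16 mm sideways of the mouth's middle and within 0.05 rad of straight; the bolt is at least 40 mm across (of 46) (all of step 2 and linear speed of tray below 0.01 m/s); the robot touches nothing.
It fails at once if tray forced against the press (over 25 N) (contact force between tray and press above 25 N).
It fails at once if a bystander is moved by more than 20 mm (distance of any of jar_mid, hammer, weight from where it was at the start of the episode above 0.02 m).
It also fails if it takes over 72 s, if anything falls off the work surface, if the arm or the gripper's body presses on something with over 40 N, if the wrist force passes 120 N, or if a joint passes its speed limit or range.

## Working session

There is one attempt and no reset: what is moved stays moved. The work goes in short steps, Python scripts to look and compute and a tool call to move; the robot and the scene stay as the last step left them, time stands still between calls to the robot, and variables do not carry over. Pictures are saved under pics/ and viewed, and the job is handed in when it is done.

Besides the shell and the picture viewer there is one more tool, called in YAML: its name, and indented under it one key for each argument. arm_command: Moves the arm, as the interface text tells. Its arguments: {"type":"object","properties":{"deltas":{"type":"array"},"grip_force":{"type":"number"}},"required":["deltas"]}

```bash
mkdir -p pics && ls && python3 - <<'E'
from bench import *
import cv2, numpy as np
o=get_obs(); print({k:np.round(v,3).tolist() for k,v in o.items()})
for n in ["scene","top"]:
    im=capture(n); cv2.imwrite(f"pics/{n}0.png",im)
    c=calibration(n); print(n,np.round(c["camera_matrix"],1).tolist(),np.round(c["dist_coeffs"],3).tolist(),np.round(c["world_from_camera"],3).tolist())
    for q in ["press","tray_mid","tray_handle","bolt_knob","jar_mid","hammer","weight","left_wall","shoulder"]:
        r=landmark_of(q,n); print(n,q,[(round(d["confidence"],2),[round(float(d["position"][0])*512,1),round(float(d["position"][1])*384,1)]) for d in r[:3]])
E
```

```text
pics
{'time_s': 0.0, 'joint_pos': [-1.231, 0.322, -0.07, 1.452, 0.023, 1.371, -0.057], 'dq': [0.002, -0.001, -0.001, 0.001, -0.001, 0.0, 0.001], 'tau': [-0.0, -49.358, -0.382, -31.434, 0.013, 0.011, -0.0], 'ee_pos': [0.208, 0.615, 0.255], 'tool_rot': [3.141, 0.002, 1.245], 'ft_force': [0.505, 0.296, -0.149], 'wrist_torque': [0.017, -0.007, -0.028], 'grip_width': 0.085}
scene [[358.6, 0.0, 250.8], [0.0, 358.6, 190.9], [0.0, 0.0, 1.0]] [0.017, 0.0, 0.0, 0.0, 0.0] [[0.12, 0.813, -0.569, 1.067], [0.993, -0.097, 0.07, 0.011], [0.002, -0.574, -0.819, 0.776], [0.0, 0.0, 0.0, 1.0]]
scene press [(0.64, [209.3, 242.7])]
scene tray_mid [(0.33, [105.2, 260.0])]
scene tray_handle [(0.91, [108.6, 172.4])]
scene bolt_knob [(0.64, [163.2, 228.9]), (0.18, [330.3, 161.1])]
scene jar_mid [(0.64, [330.6, 160.7])]
scene hammer [(0.75, [394.0, 185.1])]
scene weight [(0.66, [107.1, 260.4])]
scene left_wall [(0.8, [230.6, 244.2])]
scene shoulder [(0.59, [192.5, 262.9])]
top [[360.7, 0.0, 256.9], [0.0, 360.7, 195.6], [0.0, 0.0, 1.0]] [0.003, 0.0, 0.0, 0.0, 0.0] [[-0.014, -0.998, 0.067, 0.493], [-1.0, 0.015, 0.005, 0.078], [-0.006, -0.066, -0.998, 1.038], [0.0, 0.0, 0.0, 1.0]]
top press [(0.93, [299.2, 159.0])]
top tray_mid [(0.86, [388.5, 211.4]), (0.56, [299.6, 156.0])]
top tray_handle [(0.64, [385.5, 235.9])]
top bolt_knob [(0.61, [338.0, 166.3]), (0.61, [389.8, 212.5]), (0.44, [384.3, 156.6])]
top jar_mid [(0.64, [178.2, 220.5]), (0.3, [127.8, 199.2])]
top hammer []
top weight [(0.9, [381.9, 154.4])]
top left_wall [(0.96, [282.8, 153.9])]
top shoulder []
```

View pics/scene0.png

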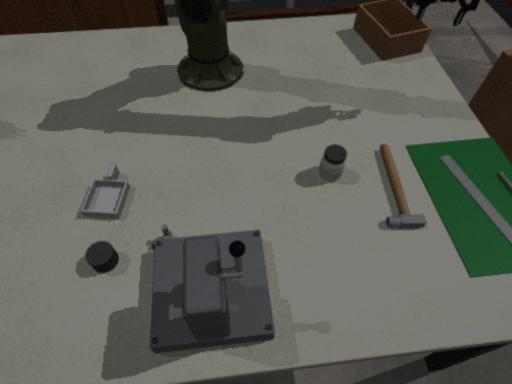

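View pics/top0.png

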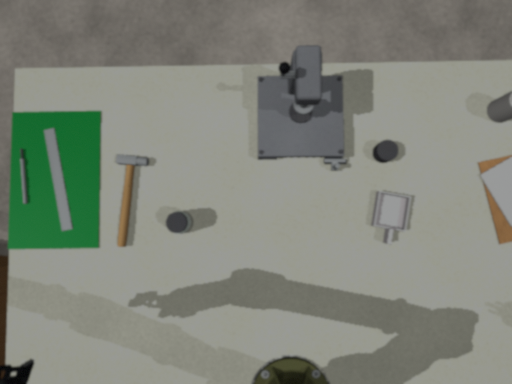

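```bash
cat > h.py <<'E'
import numpy as np, cv2
from bench import *
def ray(n,px,z):
    c=calibration(n); K=np.array(c["camera_matrix"]);D=np.array(c["dist_coeffs"]);T=np.array(c["world_from_camera"])
    u=cv2.undistortPoints(np.array([[px]],float),K,D)[0,0]
    d=T[:3,:3]@np.array([u[0],u[1],1.]);p=T[:3,3]; return p+d*(z-p[2])/d[2]
def proj(n,P):
    c=calibration(n); K=np.array(c["camera_matrix"]);D=np.array(c["dist_coeffs"]);T=np.linalg.inv(np.array(c["world_from_camera"]))
    return cv2.projectPoints(np.atleast_2d(np.array(P,float)),cv2.Rodrigues(T[:3,:3])[0],T[:3,3],K,D)[0][:,0]
E
python3 - <<'E'
from h import *
for n,q,px,z in [("scene","press",[209.3,242.7],0),("scene","handle",[108.6,172.4],.026),("scene","knob",[163.2,228.9],.04),("scene","lw",[230.6,244.2],.013),("scene","sh",[192.5,262.9],.013),
("top","press",[299.2,159],0),("top","mid",[388.5,211.4],.013),("top","handle",[385.5,235.9],.026),("top","knob",[338,166.3],.04),("top","lw",[282.8,153.9],.013),("top","weight",[381.9,154.4],0),("top","jar",[178.2,220.5],.0425),("scene","jar",[330.6,160.7],.0425),("scene","weight",[107.1,260.4],0),("scene","hammer",[394,185.1],0)]:
    print(n,q,np.round(ray(n,px,z),4))
for n in ["scene","top"]:
    im=cv2.imread(f"pics/{n}0.png")
    cr={"scene":(60,130,300,330),"top":(240,110,440,260)}[n]
    c=im[cr[1]:cr[3],cr[0]:cr[2]]; s=800/c.shape[1]; s=min(s,600/c.shape[0])
    cv2.imwrite(f"pics/{n}0c.png",cv2.resize(c,None,fx=s,fy=s,interpolation=cv2.INTER_CUBIC))
    print(s)
E
```

```text
scene press [ 0.6655 -0.0389  0.    ]
scene handle [ 0.441  -0.2898  0.026 ]
scene knob [ 0.6376 -0.1409  0.04  ]
scene lw [0.6821 0.0115 0.013 ]
scene sh [ 0.7186 -0.0787  0.013 ]
top press [ 0.6662 -0.04    0.    ]
top mid [ 0.5104 -0.2878  0.013 ]
top handle [ 0.4422 -0.2722  0.026 ]
top knob [ 0.6373 -0.1428  0.04  ]
top lw [0.6795 0.0081 0.013 ]
top weight [ 0.6759 -0.2797  0.    ]
top jar [0.4932 0.3018 0.0425]
scene jar [0.4842 0.2966 0.0425]
scene weight [ 0.6825 -0.2763  0.    ]
scene hammer [0.5533 0.4599 0.    ]
3.0
4.0
```

View pics/scene0c.png

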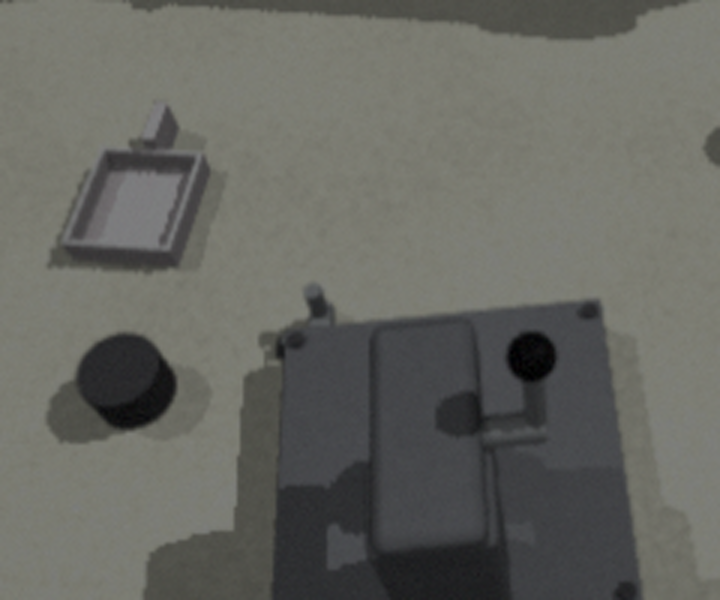

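View pics/top0c.png

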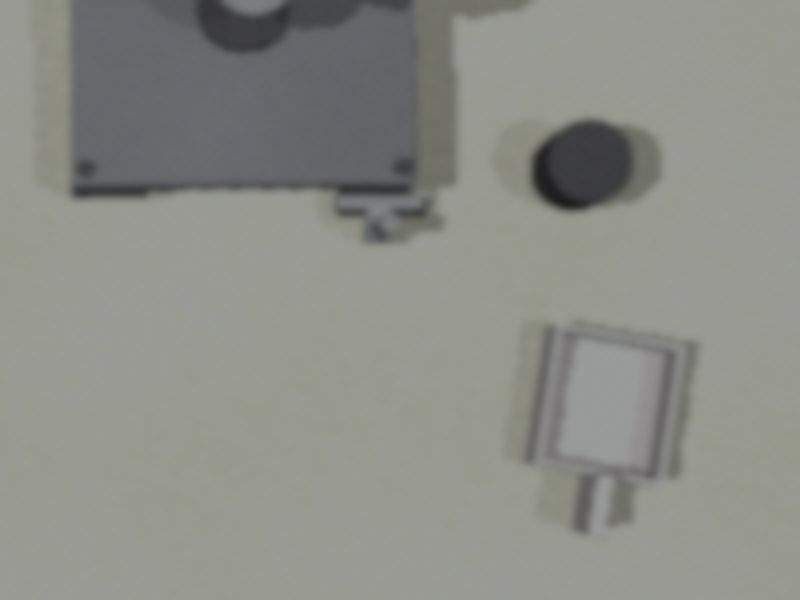

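```bash
cat >> h.py <<'E'
def box(x0,x1,y0,y1,z0,z1):
    return np.array([[x,y,z] for x in(x0,x1) for y in(y0,y1) for z in(z0,z1)])
ED=[(0,1),(2,3),(4,5),(6,7),(0,2),(1,3),(4,6),(5,7),(0,4),(1,5),(2,6),(3,7)]
def tf(P,x,y,a):
    c,s=np.cos(a),np.sin(a); return P@np.array([[c,s,0],[-s,c,0],[0,0,1]])+[x,y,0]
def overlay(n,im,cr,press,tray,out):
    s=min(800/(cr[2]-cr[0]),600/(cr[3]-cr[1]))
    c=cv2.resize(im[cr[1]:cr[3],cr[0]:cr[2]],None,fx=s,fy=s,interpolation=cv2.INTER_CUBIC)
    c=np.clip(c.astype(float)*1.5,0,255).astype(np.uint8)
    L=[(box(0,.23,-.12,.12,0,.05),press,(0,255,255)),(box(-.05,.05,-.045,.045,0,.026),tray,(0,255,0)),(box(-.092,-.05,-.006,.006,.003,.041),tray,(255,0,255)),(box(-.012,-.002,-.13,-.07,.008,.022),press,(255,128,0))]
    for P,t,col in L:
        q=(proj(n,tf(P,*t))+.5-np.array(cr[:2]))*s
        for i,j in ED: cv2.line(c,tuple(int(v) for v in q[i]),tuple(int(v) for v in q[j]),col,1,cv2.LINE_AA)
    cv2.imwrite(out,c)
E
python3 - <<'E'
from h import *
tl=ray("top",[258,156.3],.05);tr=ray("top",[343.3,156.5],.05);print(tl,tr,np.hypot(*(tl-tr)[:2]),np.arctan2(-(tl-tr)[0],(tl-tr)[1]))
tl=ray("scene",[260,230],.05);tr=ray("scene",[155.3,238.7],.05);print(tl,tr,np.hypot(*(tl-tr)[:2]),np.arctan2(-(tl-tr)[0],(tl-tr)[1]))
for n,cr in [("scene",(60,130,300,330)),("top",(240,110,440,260))]:
    im=cv2.imread(f"pics/{n}0.png")
    overlay(n,im,cr,(.666,-.040,0.01),(.513,-.288,-.13),f"pics/{n}ov1.png")
E
```

```text
[0.66710807 0.07932784 0.05      ] [ 0.66288479 -0.15602253  0.05      ] 0.2353882603250515 -0.017942700732205955
[0.67286843 0.08169154 0.05      ] [ 0.66669834 -0.15603865  0.05      ] 0.23781024333782966 -0.02594837796354536
```

View pics/sceneov1.png

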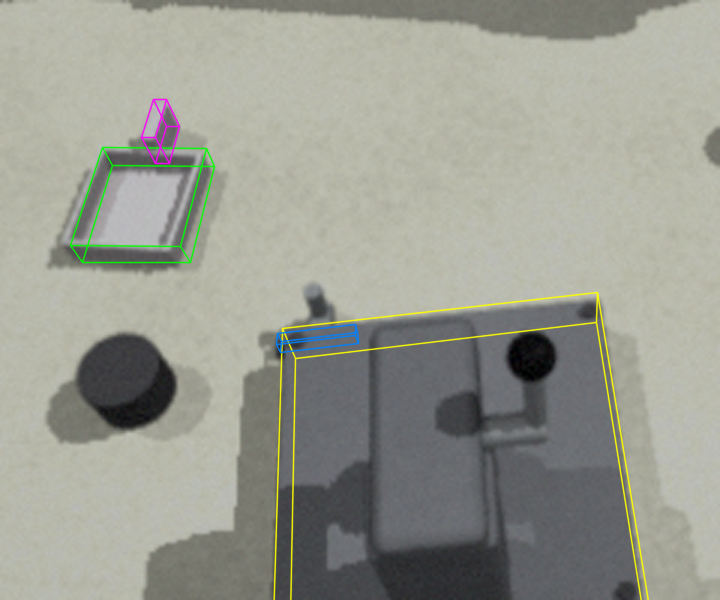

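View pics/topov1.png

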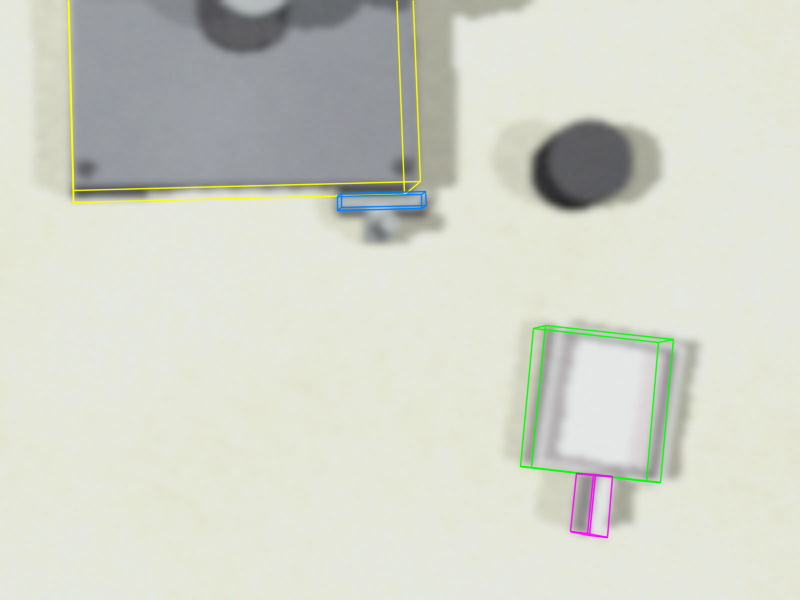

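```bash
python3 - <<'E'
from h import *
im=cv2.imread("pics/top0.png")
cr=(365,180,425,250)
press=(.6655,-.040,-.018)
overlay("top",im,cr,press,(.513,-.288,-.13),"pics/a.png")
im2=cv2.imread("pics/scene0.png")
overlay("scene",im2,(75,160,145,225),press,(.513,-.288,-.13),"pics/b.png")
a=cv2.imread("pics/a.png");b=cv2.imread("pics/b.png")
c=cv2.resize(im[180:250,365:425],(a.shape[1],a.shape[0]),interpolation=cv2.INTER_CUBIC)
k=np.hstack([a,c]); f=min(800/k.shape[1],600/k.shape[0]); cv2.imwrite("pics/ab.png",cv2.resize(k,None,fx=f,fy=f))
for n,cr in [("scene",(140,200,290,350)),("top",(245,60,360,180))]:
    im=cv2.imread(f"pics/{n}0.png")
    overlay(n,im,cr,press,(.513,-.288,-.13),f"pics/{n}ov2.png")
E
```

```text
(no output)
```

View pics/ab.png

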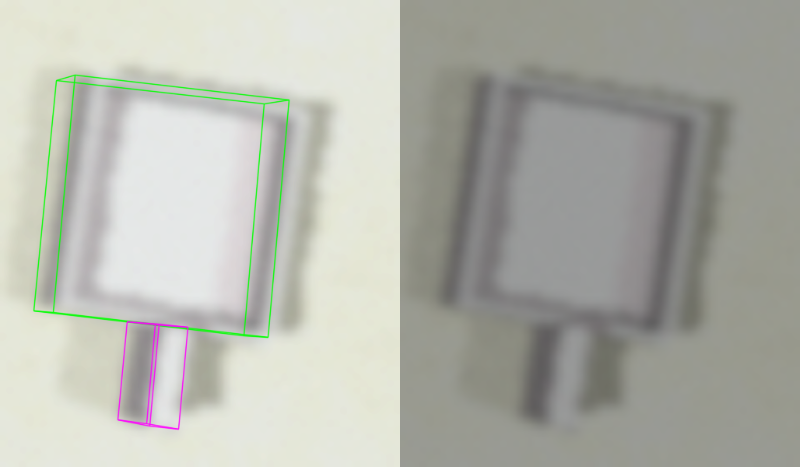

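View pics/b.png

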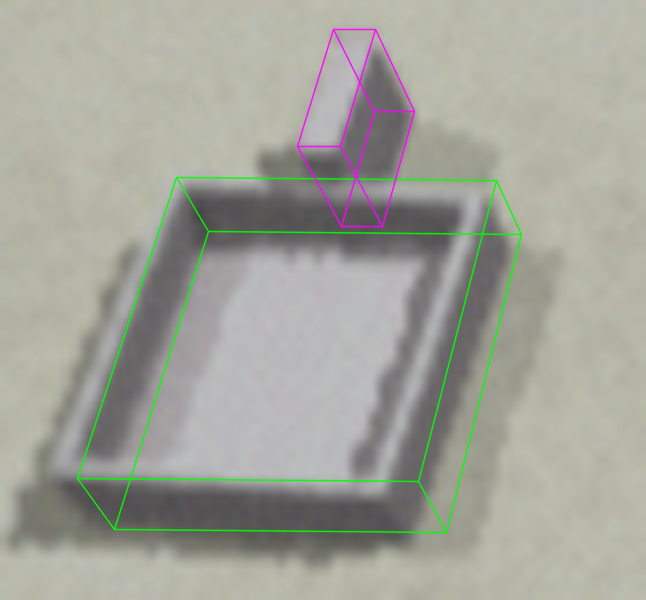

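View pics/sceneov2.png

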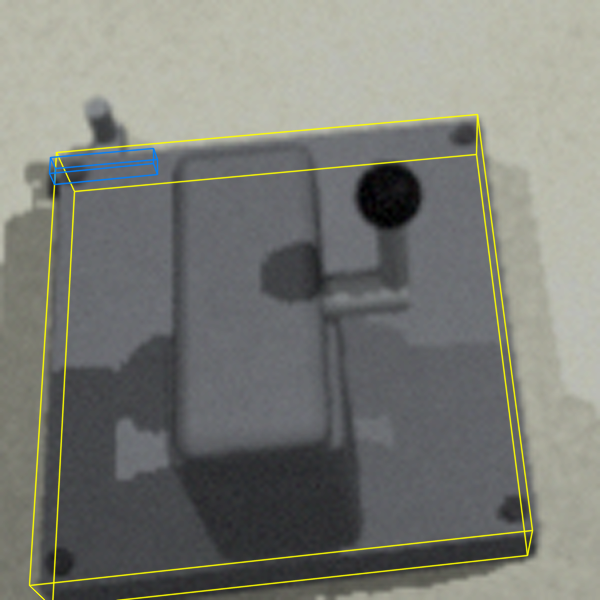

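View pics/topov2.png

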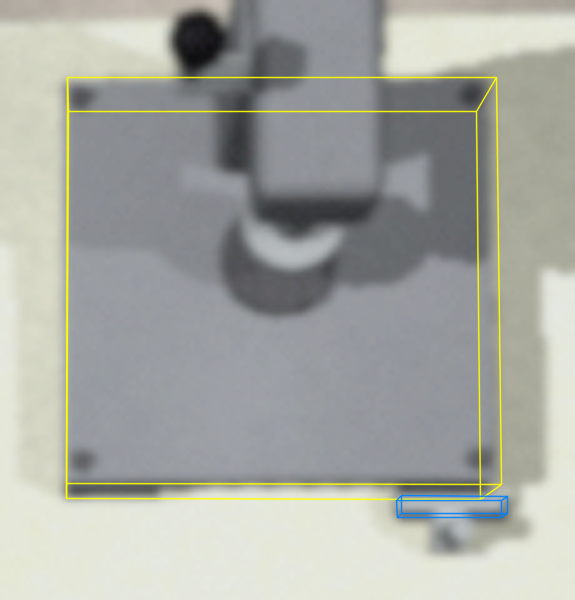

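```bash
cat > fit.py <<'E'
from h import *
from scipy.optimize import least_squares
t=lambda l:[np.array(p)/6.667+[365,180]-.5 for p in l]
s=lambda l:[np.array(p)/9.229+[75,160]-.5 for p in l]
M=np.array([[.05,.045,.026],[-.05,.045,.026],[.05,-.045,.026],[-.05,-.045,.026],[-.092,0,.041],[-.05,0,.041]])
T=t([(93,76),(61,306),(312,105),(281,332),(165,424),(175,330)])
S=s([(390,492),(492,189),(55,478),(180,183),(355,36),(320,148)])
t5=lambda p:np.array(p)/5+[245,60]-.5
s4=lambda p:np.array(p)/4+[140,200]-.5
PM=np.array([[0,.12,.05],[0,-.12,.05],[.23,.12,.05],[.23,-.12,.05]])
PT=[t5(p) for p in [(68,482),(491,485),(69,82),(489,80)]]
PS=[s4(p) for p in [(478,118),(55,157),(530,533),(36,583)]]
def res(v,full=False):
    tr,pr,ot,os=v[0:3],v[3:6],v[6:9],v[9:12]
    r=[]
    for n,o,a,b in [("top",ot,T,PT),("scene",os,S,PS)]:
        r.append((proj(n,tf(M,*tr)+o)-np.array(a))/.6); r.append((proj(n,tf(PM,*pr)+o)-np.array(b))/.6)
    if full: return r
    return np.concatenate([np.ravel(x) for x in r]+[np.array(ot)/.002,np.array(os)/.002])
q=least_squares(res,[.51,-.29,-.15,.666,-.04,-.018]+[0]*6)
print(np.round(q.x,4)); print(q.cost)
for r in res(q.x,True): print(np.round(r*.6,1).tolist())
J=q.jac; print("sd",np.round(np.sqrt(np.diag(np.linalg.inv(J.T@J))),4)[:6])
tr=q.x[:3]; print("handle",tf(np.array([[-.073,0,.026]]),*tr))
E
python3 fit.py
```

```text
[ 5.125e-01 -2.932e-01 -1.774e-01  6.653e-01 -3.930e-02 -1.830e-02
  2.000e-04 -1.000e-04 -1.500e-03 -2.000e-04  1.000e-04 -3.200e-03]
26.145579517994463
[[-0.0, -0.6], [-0.2, 0.1], [-1.0, 0.2], [-1.2, 1.5], [0.0, 0.4], [0.6, -0.7]]
[[-0.6, 0.3], [1.7, -0.1], [-0.5, -0.8], [1.1, -0.3]]
[[0.2, 0.2], [-0.4, 0.4], [0.2, -0.0], [-0.8, -0.6], [-0.0, 0.1], [-0.7, 0.6]]
[[0.2, -0.4], [1.0, -0.7], [0.9, -0.5], [-0.8, 0.6]]
sd [0.0016 0.0016 0.0072 0.0015 0.0016 0.003 ]
handle [[ 0.44062041 -0.28027767  0.026     ]]
```

arm_command:
  deltas:
    - [0, 0, 0, -0.148, 1]
    - [-3.3, 3.9, 0, 0, 1]
    - [-3.3, 3.9, 0, 0, 1]
    - [-3.3, 3.9, 0, 0, 1]
    - [-3.3, 3.9, 0, 0, 1]
    - [-3.3, 3.9, 0, 0, 1]
    - [-3.3, 3.9, 0, 0, 1]
    - [-3.3, 3.9, 0, 0, 1]
    - [-3.3, 3.9, 0, 0, 1]
  grip_force: 40

```text
time_s: 2.12
ee_pos: [0.4694, 0.2995, 0.2567]
tool_rot: [3.141, -0.001, 1.393]
ft_force: [-0.8, 0.1, -0.3]
grip_width: 0.0854
```

```bash
cat >> h.py <<'E'
def st():
    o=get_obs(); print("t",round(o["time_s"],2),"p",np.round(o["ee_pos"],4),"rot",np.round(o["tool_rot"],4),"F",np.round(o["ft_force"],1),"M",np.round(o["wrist_torque"],2),"w",round(float(o["grip_width"]),4)); return o
def go(x,y,z,yaw):
    o=st(); p=o["ee_pos"]; a=o["tool_rot"][2]; d=np.array([x,y])-p[:2]
    print("tool shift cm at present yaw", round(100*(d[0]*np.cos(a)+d[1]*np.sin(a)),2), round(100*(d[0]*np.sin(a)-d[1]*np.cos(a)),2), round(100*(p[2]-z),2),"turn",round(a-yaw,3),
    "| after turn", round(100*(d[0]*np.cos(yaw)+d[1]*np.sin(yaw)),2), round(100*(d[0]*np.sin(yaw)-d[1]*np.cos(yaw)),2))
E
python3 -c "
from h import *
go(.4406,-.2803,.256,1.393);print(np.round(get_obs()['joint_pos'],2))"
```

```text
t 2.12 p [0.4694 0.2995 0.2567] rot [ 3.1411e+00 -8.0000e-04  1.3932e+00] F [-0.8  0.1 -0.3] M [ 0.04 -0.   -0.03] w 0.0854
tool shift cm at present yaw -57.57 7.41 0.07 turn 0.0 | after turn -57.57 7.42
[-0.77  0.12  0.17  1.69 -0.02  1.33  0.8 ]
```

arm_command:
  deltas:
    - [-5.23, 0.67, 0, 0, 1]
    - [-5.23, 0.67, 0, 0, 1]
    - [-5.23, 0.67, 0, 0, 1]
    - [-5.23, 0.67, 0, 0, 1]
    - [-5.23, 0.67, 0, 0, 1]
    - [-5.23, 0.67, 2, 0, 1]
    - [-5.23, 0.67, 2, 0, 1]
    - [-5.23, 0.67, 3, 0, 1]
    - [-5.23, 0.67, 3, 0, 1]
    - [-5.23, 0.67, 3, 0, 1]
    - [-5.23, 0.67, 0, 0, 1]
    - [0, 0, 0, 0, 1]

```text
time_s: 3.62
ee_pos: [0.4377, -0.2833, 0.1265]
tool_rot: [-3.142, 0.003, 1.385]
ft_force: [0.0, 0.8, 0.6]
grip_width: 0.0854
```

```bash
python3 -c "
from h import *
go(.4406,-.2803,.036,1.393);print(np.round(get_obs()['joint_pos'],2))
im=capture('top');im2=capture('scene')
overlay('top',im,(340,160,440,260),(.6653,-.0393,-.0183),(.5125,-.2932,-.177),'pics/t2.png')
overlay('scene',im2,(70,110,190,220),(.6653,-.0393,-.0183),(.5125,-.2932,-.177),'pics/s2.png')
"
```

```text
t 3.62 p [ 0.4377 -0.2833  0.1265] rot [-3.1415  0.0033  1.3854] F [0.  0.8 0.6] M [0.03 0.01 0.  ] w 0.0854
tool shift cm at present yaw 0.35 0.23 9.05 turn -0.008 | after turn 0.35 0.23
[-0.18  0.19  0.78  1.95 -0.15  1.06  2.04]
```

View pics/t2.png

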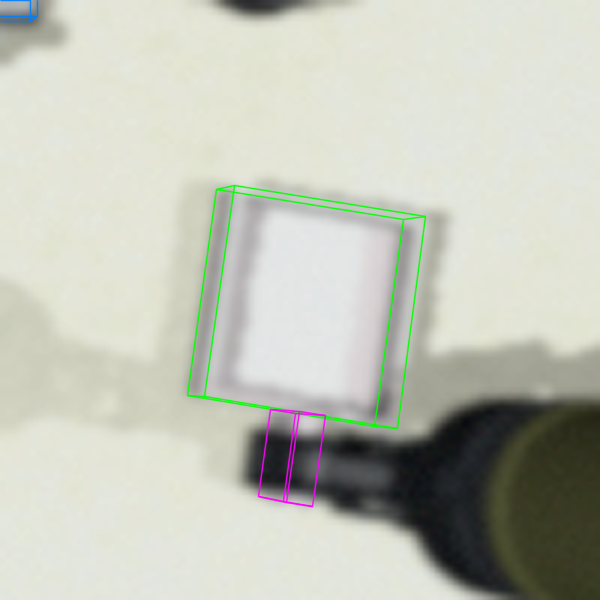

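View pics/s2.png

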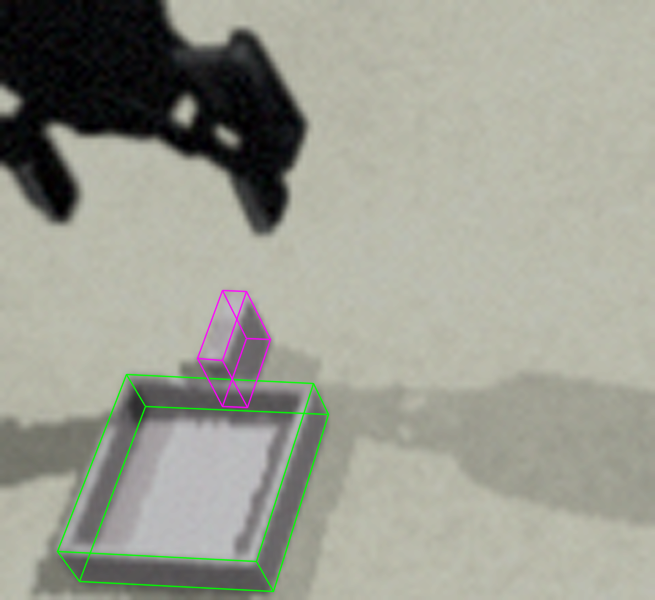

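arm_command:
  deltas:
    - [0.35, 0.23, 1.5, -0.008, 1]
    - [0, 0, 3, 0, 1]
    - [0, 0, 3, 0, 1]
    - [0, 0, 1.5, 0, 1]
    - [0, 0, 0, 0, 1]

```text
time_s: 4.35
ee_pos: [0.4417, -0.2741, 0.0352]
tool_rot: [-3.139, -0.001, 1.402]
ft_force: [-0.1, 0.1, 0.9]
grip_width: 0.0852
```

arm_command:
  deltas:
    - [0, 0, 0, 0, -0.3]
    - [0, 0, 0, 0, -0.6]
    - [0, 0, 0, 0, -0.8]
    - [0, 0, 0, 0, -1]
    - [0, 0, 0, 0, -1]
    - [0, 0, 0, 0, -1]
    - [0, 0, 0, 0, -1]

```text
time_s: 5.22
ee_pos: [0.4425, -0.276, 0.0368]
tool_rot: [3.141, 0.0, 1.401]
ft_force: [-0.7, -1.3, 6.3]
grip_width: 0.0115
```

```bash
python3 -c "
from h import *
st();print(np.round(get_obs()['joint_pos'],2))
im=capture('top');im2=capture('scene')
overlay('top',im,(340,160,440,260),(.6653,-.0393,-.0183),(.5125,-.2932,-.177),'pics/t3.png')
overlay('scene',im2,(70,110,190,220),(.6653,-.0393,-.0183),(.5125,-.2932,-.177),'pics/s3.png')
"
```

```text
t 5.22 p [ 0.4425 -0.276   0.0368] rot [3.1405e+00 4.0000e-04 1.4007e+00] F [-0.7 -1.3  6.3] M [-0.26  0.18 -0.06] w 0.0115
[-0.13  0.33  0.72  2.01 -0.28  0.89  2.15]
```

View pics/t3.png

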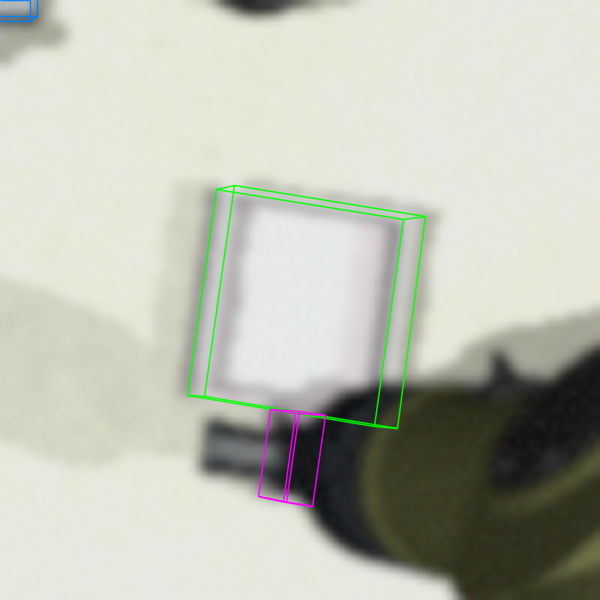

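View pics/s3.png

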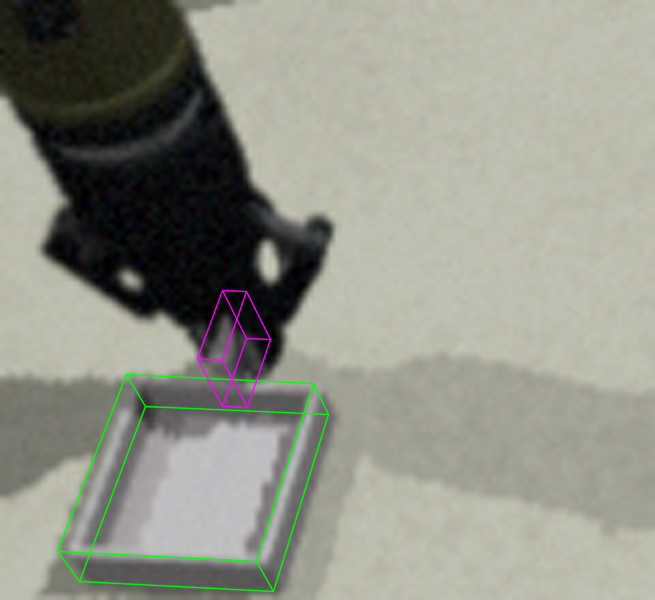

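```bash
cat >> h.py <<'E'
PR=(.6653,-.0393,-.0183)
def pw(x,y): return tf(np.array([[x,y,0.]]),*PR)[0,:2]
def inpress():
    p=get_obs()["ee_pos"]; a=PR[2]; d=np.array(p[:2])-PR[:2]
    print("TCP in press mm",np.round(1000*np.array([d[0]*np.cos(a)+d[1]*np.sin(a),-d[0]*np.sin(a)+d[1]*np.cos(a)]),1))
E
python3 -c "
from h import *
w=pw(-.182,-.012);print(w);go(w[0],w[1],.0372,1.5525);inpress()"
```

```text
[ 0.48311089 -0.04796758]
t 5.33 p [ 0.4425 -0.276   0.0369] rot [3.1405e+00 4.0000e-04 1.4007e+00] F [-0.8 -0.9  6.1] M [-0.19  0.15 -0.03] w 0.0114
tool shift cm at present yaw 23.16 0.14 -0.03 turn -0.152 | after turn 22.87 3.64
TCP in press mm [-218.4 -240.7]
```

arm_command:
  deltas:
    - [0, 0, -0.05, 0, -1]
    - [0, 0, 0, -0.04, -1]
    - [0, 0, 0, -0.05, -1]
    - [0, 0, 0, -0.05, -1]
    - [0, 0, 0, -0.012, -1]
    - [0, 0, 0, 0, -1]

```text
time_s: 6.08
ee_pos: [0.4422, -0.2757, 0.0369]
tool_rot: [3.141, 0.0, 1.553]
ft_force: [0.6, -2.6, 2.6]
grip_width: 0.0117
```

```bash
python3 -c "
from h import *
w=pw(-.182,-.012);go(w[0],w[1],.0372,1.5525);inpress()"
```

```text
t 6.08 p [ 0.4422 -0.2757  0.0369] rot [3.1413e+00 4.0000e-04 1.5528e+00] F [ 0.6 -2.6  2.6] M [-0.51 -0.07 -0.1 ] w 0.0117
tool shift cm at present yaw 22.85 3.68 -0.03 turn 0.0 | after turn 22.85 3.68
TCP in press mm [-218.8 -240.5]
```

arm_command:
  deltas:
    - [1, 0.3, 0, 0, -1]
    - [2, 0.34, 0, 0, -1]
    - [2.1, 0.34, 0, 0, -1]
    - [2.1, 0.34, 0, 0, -1]
    - [2.1, 0.34, 0, 0, -1]
    - [2.1, 0.34, 0, 0, -1]
    - [2.1, 0.34, 0, 0, -1]
    - [2.1, 0.34, 0, 0, -1]
    - [2.1, 0.34, 0, 0, -1]
    - [2.1, 0.33, 0, 0, -1]
    - [2, 0.33, 0, 0, -1]
    - [1, 0, 0, 0, -1]

```text
time_s: 7.58
ee_pos: [0.483, -0.0467, 0.0368]
tool_rot: [-3.141, 0.0, 1.555]
ft_force: [-0.2, -3.6, 2.4]
grip_width: 0.0118
```

```bash
python3 -c "
from h import *
w=pw(-.182,-.012);go(w[0],w[1],.0372,1.5525);inpress()
im=capture('top');im2=capture('scene')
m=pw(-.110,-.012)
overlay('top',im,(250,140,360,260),(.6653,-.0393,-.0183),(*m,-.0183),'pics/t4.png')
overlay('scene',im2,(130,130,260,260),(.6653,-.0393,-.0183),(*m,-.0183),'pics/s4.png')
"
```

```text
t 7.58 p [ 0.483  -0.0467  0.0368] rot [-3.1414  0.      1.5549] F [-0.2 -3.6  2.4] M [-0.68 -0.18 -0.24] w 0.0118
tool shift cm at present yaw -0.13 0.01 -0.04 turn 0.002 | after turn -0.13 0.01
TCP in press mm [-182.1  -10.7]
```

View pics/t4.png

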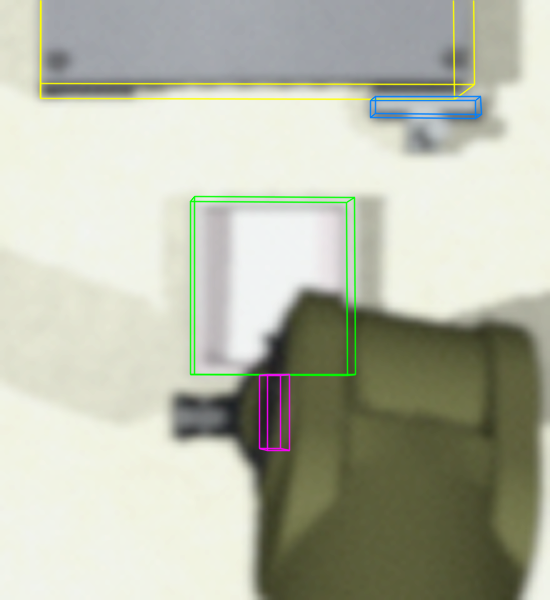

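View pics/s4.png

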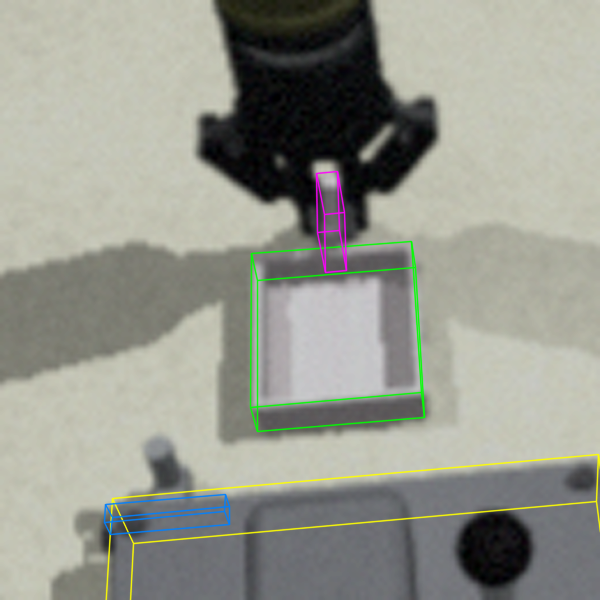

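arm_command:
  deltas:
    - [-0.15, 0.5, 0, 0.002, -1]
    - [0, 1, 0, 0, -1]
    - [0, 1, 0, 0, -1]
    - [0, 1, 0, 0, -1]
    - [0, 1, 0, 0, -1]
    - [0, 0.8, 0, 0, -1]
    - [0, 0.5, 0, 0, -1]

```text
time_s: 8.55
ee_pos: [0.5377, -0.0509, 0.0368]
tool_rot: [-3.133, -0.002, 1.551]
ft_force: [-12.5, 0.3, 16.4]
grip_width: 0.0115
```

arm_command:
  deltas:
    - [0, 0.6, 0, 0, -1]
    - [0, 0.6, 0, 0, -1]
    - [0, 0.6, 0, 0, -1]
    - [0, 0.6, 0, 0, -1]
    - [0, 0.6, 0, 0, -1]
    - [0, 0.6, 0, 0, -1]
    - [0, 0.4, 0, 0, -1]
    - [0, 0, 0, 0, -1]

```text
time_s: 9.55
ee_pos: [0.5786, -0.0519, 0.0368]
tool_rot: [-3.136, -0.001, 1.55]
ft_force: [-7.3, 0.8, 10.6]
grip_width: 0.0112
```

```bash
python3 -c "
from h import *
st();inpress()"
```

```text
t 9.55 p [ 0.5786 -0.0519  0.0368] rot [-3.1362e+00 -1.3000e-03  1.5504e+00] F [-7.3  0.8 10.6] M [-0.06  1.17  0.01] w 0.0112
TCP in press mm [-86.4 -14.1]
```

arm_command:
  deltas:
    - [0, 0, -0.04, 0, -1]
    - [0, 0, -0.04, 0, -1]
    - [0, 0, 0, 0, -1]
    - [0, 0, 0, 0, -1]

```text
time_s: 10.05
ee_pos: [0.5806, -0.0514, 0.037]
tool_rot: [-3.141, -0.0, 1.551]
ft_force: [0.2, 0.0, -2.1]
grip_width: 0.0114
```

```bash
python3 -c "
from h import *
st();inpress()"
```

```text
t 10.05 p [ 0.5806 -0.0514  0.037 ] rot [-3.1408e+00 -1.0000e-04  1.5511e+00] F [ 0.2  0.  -2.1] M [ 0.01  0.16 -0.06] w 0.0114
TCP in press mm [-84.5 -13.6]
```

arm_command:
  deltas:
    - [0.1, 0, 0, 0, -1]
    - [0.1, 0, 0, 0, -1]
    - [0.1, 0, 0, 0, -1]
    - [0, 0, 0, 0, -1]

```text
time_s: 10.55
ee_pos: [0.5811, -0.0483, 0.0376]
tool_rot: [3.142, -0.0, 1.551]
ft_force: [-0.3, -1.1, -3.6]
grip_width: 0.0109
```

arm_command:
  deltas:
    - [0.05, 0, 0, 0, -1]
    - [0.05, 0, 0, 0, -1]
    - [0.05, 0, 0, 0, -1]
    - [0, 0, 0, 0, -1]

```text
time_s: 11.05
ee_pos: [0.5811, -0.047, 0.0377]
tool_rot: [3.141, -0.0, 1.551]
ft_force: [0.5, -0.6, -2.2]
grip_width: 0.0112
```

arm_command:
  deltas:
    - [0.05, 0, 0, 0, -1]
    - [0.05, 0, 0, 0, -1]
    - [0.05, 0, 0, 0, -1]
    - [0, 0, 0, 0, -1]

```text
time_s: 11.55
ee_pos: [0.5811, -0.0455, 0.0376]
tool_rot: [3.142, -0.0, 1.551]
ft_force: [0.0, 0.2, -2.3]
grip_width: 0.0113
```

arm_command:
  deltas:
    - [0.05, 0, 0, 0, -1]
    - [0.05, 0, 0, 0, -1]
    - [0.05, 0, 0, 0, -1]
    - [0.05, 0, 0, 0, -1]
    - [0, 0, 0, 0, -1]

```text
time_s: 12.18
ee_pos: [0.5811, -0.0434, 0.0376]
tool_rot: [3.142, -0.0, 1.551]
ft_force: [-0.0, -0.2, -2.7]
grip_width: 0.0114
```

arm_command:
  deltas:
    - [0.05, 0, 0, 0, -1]
    - [0.05, 0, 0, 0, -1]
    - [0.05, 0, 0, 0, -1]
    - [0.05, 0, 0, 0, -1]
    - [0, 0, 0, 0, -1]

```text
time_s: 12.8
ee_pos: [0.5812, -0.0415, 0.0376]
tool_rot: [3.142, -0.0, 1.551]
ft_force: [-0.6, -0.8, -3.6]
grip_width: 0.0113
```

arm_command:
  deltas:
    - [0.05, 0, 0, 0, -1]
    - [0.05, 0, 0, 0, -1]
    - [0.05, 0, 0, 0, -1]
    - [0, 0, 0, 0, -1]

```text
time_s: 13.3
ee_pos: [0.5812, -0.0399, 0.0376]
tool_rot: [3.142, -0.0, 1.551]
ft_force: [0.4, 0.3, -3.1]
grip_width: 0.0117
```

arm_command:
  deltas:
    - [0.05, 0, 0, 0, -1]
    - [0.05, 0, 0, 0, -1]
    - [0.05, 0, 0, 0, -1]
    - [0, 0, 0, 0, -1]

```text
time_s: 13.8
ee_pos: [0.5812, -0.0384, 0.0377]
tool_rot: [3.141, -0.0, 1.551]
ft_force: [-0.2, 0.2, -3.1]
grip_width: 0.0113
```

arm_command:
  deltas:
    - [0.05, 0, 0, 0, -1]
    - [0.05, 0, 0, 0, -1]
    - [0.05, 0, 0, 0, -1]
    - [0, 0, 0, 0, -1]

```text
time_s: 14.3
ee_pos: [0.5813, -0.037, 0.0376]
tool_rot: [3.142, -0.0, 1.551]
ft_force: [0.5, 0.8, -2.7]
grip_width: 0.0112
```

arm_command:
  deltas:
    - [0.05, 0, 0, 0, -1]
    - [0.05, 0, 0, 0, -1]
    - [0.05, 0, 0, 0, -1]
    - [0, 0, 0, 0, -1]

```text
time_s: 14.8
ee_pos: [0.5813, -0.0354, 0.0377]
tool_rot: [3.141, -0.0, 1.551]
ft_force: [-0.4, 0.4, -3.2]
grip_width: 0.0111
```

Press y is now about +2.4 mm, still no contact; continuing.

arm_command:
  deltas:
    - [0.05, 0, 0, 0, -1]
    - [0.05, 0, 0, 0, -1]
    - [0.05, 0, 0, 0, -1]
    - [0, 0, 0, 0, -1]

```text
time_s: 15.3
ee_pos: [0.5812, -0.0344, 0.0376]
tool_rot: [-3.142, 0.0, 1.551]
ft_force: [-0.7, -0.4, -2.6]
grip_width: 0.0113
```

arm_command:
  deltas:
    - [0.05, 0, 0, 0, -1]
    - [0.05, 0, 0, 0, -1]
    - [0.05, 0, 0, 0, -1]
    - [0, 0, 0, 0, -1]

```text
time_s: 15.8
ee_pos: [0.581, -0.0338, 0.0376]
tool_rot: [-3.141, 0.001, 1.55]
ft_force: [-2.6, -5.2, -1.3]
grip_width: 0.0119
```

arm_command:
  deltas:
    - [0.05, 0, 0, 0, -1]
    - [0.05, 0, 0, 0, -1]
    - [0.05, 0, 0, 0, -1]
    - [0, 0, 0, 0, -1]

```text
time_s: 16.3
ee_pos: [0.5808, -0.0334, 0.0376]
tool_rot: [-3.141, 0.002, 1.548]
ft_force: [-2.7, -6.6, -1.8]
grip_width: 0.0111
```

```bash
python3 -c "
from h import *
for i in range(3): st(); capture('top')
inpress()"
```

```text
t 16.3 p [ 0.5808 -0.0334  0.0376] rot [-3.1409e+00  2.1000e-03  1.5485e+00] F [-2.7 -6.6 -1.8] M [-1.28  0.58 -0.53] w 0.0111
t 16.35 p [ 0.5808 -0.0333  0.0376] rot [-3.1409e+00  2.0000e-03  1.5485e+00] F [-2.3 -6.3 -1.2] M [-1.33  0.56 -0.54] w 0.0113
t 16.4 p [ 0.5808 -0.0334  0.0376] rot [-3.1409e+00  2.0000e-03  1.5485e+00] F [-2.1 -6.5 -1.1] M [-1.31  0.59 -0.54] w 0.0111
TCP in press mm [-84.6   4.4]
```

arm_command:
  deltas:
    - [-0.1, 0, 0, 0, -1]
    - [-0.1, 0, 0, 0, -1]
    - [0, 0, 0, 0, -1]

```text
time_s: 16.82
ee_pos: [0.581, -0.0338, 0.0375]
tool_rot: [-3.141, 0.001, 1.55]
ft_force: [-3.0, -4.8, -2.0]
grip_width: 0.0113
```

arm_command:
  deltas:
    - [-0.1, 0, 0, 0, -1]
    - [-0.05, 0, 0, 0, -1]
    - [0, 0, 0, 0, -1]

```text
time_s: 17.2
ee_pos: [0.5812, -0.0342, 0.0376]
tool_rot: [-3.141, -0.0, 1.551]
ft_force: [-2.3, -4.2, -2.1]
grip_width: 0.0113
```

```bash
python3 -c "
from h import *
st();inpress()"
```

```text
t 17.2 p [ 0.5812 -0.0342  0.0376] rot [-3.1414e+00 -3.0000e-04  1.5515e+00] F [-2.3 -4.2 -2.1] M [-0.67  0.49 -0.22] w 0.0113
TCP in press mm [-84.2   3.5]
```

arm_command:
  deltas:
    - [-0.1, 0, 0, 0, -1]
    - [0, 0, 0, 0, -1]
    - [0, 0, 0, 0, -1]

```text
time_s: 17.58
ee_pos: [0.5816, -0.0346, 0.0377]
tool_rot: [3.141, -0.001, 1.552]
ft_force: [0.2, -0.0, -2.3]
grip_width: 0.011
```

arm_command:
  deltas:
    - [-0.05, 0, 0, 0, -1]
    - [0, 0, 0, 0, -1]
    - [0, 0, 0, 0, -1]

```text
time_s: 17.95
ee_pos: [0.5814, -0.0358, 0.0377]
tool_rot: [3.141, -0.0, 1.551]
ft_force: [-0.1, 0.3, -2.4]
grip_width: 0.0114
```

```bash
python3 -c "
from h import *
st();inpress()"
```

```text
t 17.95 p [ 0.5814 -0.0358  0.0377] rot [ 3.1412e+00 -3.0000e-04  1.5513e+00] F [-0.1  0.3 -2.4] M [-0.02  0.21 -0.01] w 0.0114
TCP in press mm [-83.9   2. ]
```

arm_command:
  deltas:
    - [0, 0.15, 0, 0, -1]
    - [0, 0.15, 0, 0, -1]
    - [0, 0.15, 0, 0, -1]
    - [0, 0.15, 0, 0, -1]
    - [0, 0.15, 0, 0, -1]

```text
time_s: 18.58
ee_pos: [0.5889, -0.0362, 0.0376]
tool_rot: [3.142, -0.0, 1.551]
ft_force: [-0.5, -0.7, -2.4]
grip_width: 0.0111
```

arm_command:
  deltas:
    - [0, 0.1, 0, 0, -1]
    - [0, 0.1, 0, 0, -1]
    - [0, 0.1, 0, 0, -1]
    - [0, 0.1, 0, 0, -1]
    - [0, 0, 0, 0, -1]

```text
time_s: 19.2
ee_pos: [0.5928, -0.0363, 0.0376]
tool_rot: [3.141, -0.0, 1.551]
ft_force: [-0.1, 0.3, -4.0]
grip_width: 0.0113
```

arm_command:
  deltas:
    - [0, 0.1, 0, 0, -1]
    - [0, 0.1, 0, 0, -1]
    - [0, 0.1, 0, 0, -1]
    - [0, 0.1, 0, 0, -1]
    - [0, 0, 0, 0, -1]

```text
time_s: 19.82
ee_pos: [0.5969, -0.0363, 0.0376]
tool_rot: [3.141, -0.0, 1.551]
ft_force: [-0.0, 0.6, -2.2]
grip_width: 0.0117
```

arm_command:
  deltas:
    - [0, 0.1, 0, 0, -1]
    - [0, 0.1, 0, 0, -1]
    - [0, 0.1, 0, 0, -1]
    - [0, 0.1, 0, 0, -1]
    - [0, 0, 0, 0, -1]

```text
time_s: 20.45
ee_pos: [0.6008, -0.0364, 0.0376]
tool_rot: [3.142, -0.0, 1.551]
ft_force: [0.1, 0.4, -2.9]
grip_width: 0.0114
```

arm_command:
  deltas:
    - [0, 0.2, 0, 0, -1]
    - [0, 0.2, 0, 0, -1]
    - [0, 0.2, 0, 0, -1]
    - [0, 0.2, 0, 0, -1]
    - [0, 0, 0, 0, -1]

```text
time_s: 21.08
ee_pos: [0.6089, -0.0366, 0.0376]
tool_rot: [3.141, 0.0, 1.551]
ft_force: [-0.1, -0.4, -3.1]
grip_width: 0.0112
```

```bash
python3 -c "
from h import *
st();inpress()"
```

```text
t 21.07 p [ 0.6089 -0.0366  0.0376] rot [3.1415 0.     1.5511] F [-0.1 -0.4 -3.1] M [-0.03  0.18  0.04] w 0.0112
TCP in press mm [-56.4   1.7]
```

arm_command:
  deltas:
    - [0, 0.2, 0, 0, -1]
    - [0, 0.2, 0, 0, -1]
    - [0, 0.2, 0, 0, -1]
    - [0, 0.2, 0, 0, -1]
    - [0, 0.2, 0, 0, -1]

```text
time_s: 21.7
ee_pos: [0.6189, -0.0368, 0.0376]
tool_rot: [3.142, -0.0, 1.551]
ft_force: [-0.0, -0.1, -2.7]
grip_width: 0.011
```

arm_command:
  deltas:
    - [0, 0.2, 0, 0, -1]
    - [0, 0.2, 0, 0, -1]
    - [0, 0.2, 0, 0, -1]
    - [0, 0.2, 0, 0, -1]
    - [0, 0.2, 0, 0, -1]

```text
time_s: 22.32
ee_pos: [0.6289, -0.037, 0.0376]
tool_rot: [3.142, -0.0, 1.551]
ft_force: [-1.5, -0.3, -2.2]
grip_width: 0.0113
```

arm_command:
  deltas:
    - [0, 0.15, 0, 0, -1]
    - [0, 0.15, 0, 0, -1]
    - [0, 0.15, 0, 0, -1]
    - [0, 0.1, 0, 0, -1]
    - [0, 0, 0, 0, -1]

```text
time_s: 22.95
ee_pos: [0.6343, -0.0371, 0.0376]
tool_rot: [3.142, -0.0, 1.551]
ft_force: [0.4, -0.3, -2.8]
grip_width: 0.0112
```

```bash
python3 -c "
from h import *
st();inpress()"
```

```text
t 22.95 p [ 0.6343 -0.0371  0.0376] rot [ 3.1415 -0.      1.551 ] F [ 0.4 -0.3 -2.8] M [-0.05  0.26 -0.01] w 0.0112
TCP in press mm [-31.    1.6]
```

arm_command:
  deltas:
    - [0, 0.05, 0.03, 0, -1]
    - [0, 0.05, 0.03, 0, -1]
    - [0, 0.1, 0, 0, -1]
    - [0, 0.1, 0, 0, -1]
    - [0, 0.1, 0, 0, -1]
    - [0, 0, 0, 0, -1]

```text
time_s: 23.7
ee_pos: [0.6384, -0.0372, 0.037]
tool_rot: [3.141, -0.0, 1.551]
ft_force: [0.3, -0.0, -2.8]
grip_width: 0.0114
```

arm_command:
  deltas:
    - [0, 0.05, 0, 0, -1]
    - [0, 0.05, 0, 0, -1]
    - [0, 0.05, 0, 0, -1]
    - [0, 0.05, 0, 0, -1]
    - [0, 0, 0, 0, -1]

```text
time_s: 24.32
ee_pos: [0.6403, -0.0372, 0.0371]
tool_rot: [3.141, -0.0, 1.551]
ft_force: [-0.7, 0.2, -2.4]
grip_width: 0.0115
```

arm_command:
  deltas:
    - [0, 0.05, 0, 0, -1]
    - [0, 0.05, 0, 0, -1]
    - [0, 0.05, 0, 0, -1]
    - [0, 0, 0, 0, -1]

```text
time_s: 24.82
ee_pos: [0.6418, -0.0372, 0.037]
tool_rot: [3.141, -0.0, 1.551]
ft_force: [-1.2, 0.1, -3.5]
grip_width: 0.0112
```

```bash
python3 -c "
from h import *
st();inpress()"
```

```text
t 24.82 p [ 0.6418 -0.0372  0.037 ] rot [ 3.1415 -0.      1.551 ] F [-1.2  0.1 -3.5] M [-0.02  0.15 -0.02] w 0.0112
TCP in press mm [-23.5   1.6]
```

arm_command:
  deltas:
    - [0, 0.05, 0, 0, -1]
    - [0, 0.05, 0, 0, -1]
    - [0, 0.05, 0, 0, -1]
    - [0, 0, 0, 0, -1]

```text
time_s: 25.32
ee_pos: [0.6433, -0.0373, 0.0371]
tool_rot: [3.141, -0.0, 1.551]
ft_force: [0.5, 0.2, -2.8]
grip_width: 0.0113
```

arm_command:
  deltas:
    - [0, 0.05, 0, 0, -1]
    - [0, 0.05, 0, 0, -1]
    - [0, 0.05, 0, 0, -1]
    - [0, 0, 0, 0, -1]

```text
time_s: 25.82
ee_pos: [0.6448, -0.0373, 0.037]
tool_rot: [3.142, -0.0, 1.551]
ft_force: [-0.6, 0.3, -2.7]
grip_width: 0.0113
```

arm_command:
  deltas:
    - [0, 0.05, 0, 0, -1]
    - [0, 0.05, 0, 0, -1]
    - [0, 0, 0, 0, -1]

```text
time_s: 26.2
ee_pos: [0.6451, -0.0373, 0.037]
tool_rot: [-3.14, -0.0, 1.551]
ft_force: [-4.2, 1.0, 0.3]
grip_width: 0.0113
```

arm_command:
  deltas:
    - [0, 0, 0.03, 0, -1]
    - [0, 0, 0.02, 0, -1]
    - [0, 0, 0, 0, -1]

```text
time_s: 26.58
ee_pos: [0.6451, -0.0373, 0.0369]
tool_rot: [-3.14, -0.0, 1.551]
ft_force: [-5.7, 0.6, 3.4]
grip_width: 0.0113
```

arm_command:
  deltas:
    - [0, 0.05, 0, 0, -1]
    - [0, 0.03, 0, 0, -1]
    - [0, 0, 0, 0, -1]

```text
time_s: 26.95
ee_pos: [0.6451, -0.0373, 0.0369]
tool_rot: [-3.138, -0.001, 1.551]
ft_force: [-8.6, 0.6, 5.4]
grip_width: 0.0112
```

```bash
python3 -c "
from h import *
st();inpress()
im=capture('top');im2=capture('scene')
m=pw(.052,.0016)
overlay('top',im,(250,130,360,220),PR,(*m,-.0183),'pics/t5.png')
overlay('scene',im2,(130,170,240,260),PR,(*m,-.0183),'pics/s5.png')
"
```

```text
t 26.95 p [ 0.6451 -0.0373  0.0369] rot [-3.1384e+00 -7.0000e-04  1.5509e+00] F [-8.6  0.6  5.4] M [0.06 1.67 0.01] w 0.0112
TCP in press mm [-20.2   1.6]
```

View pics/t5.png

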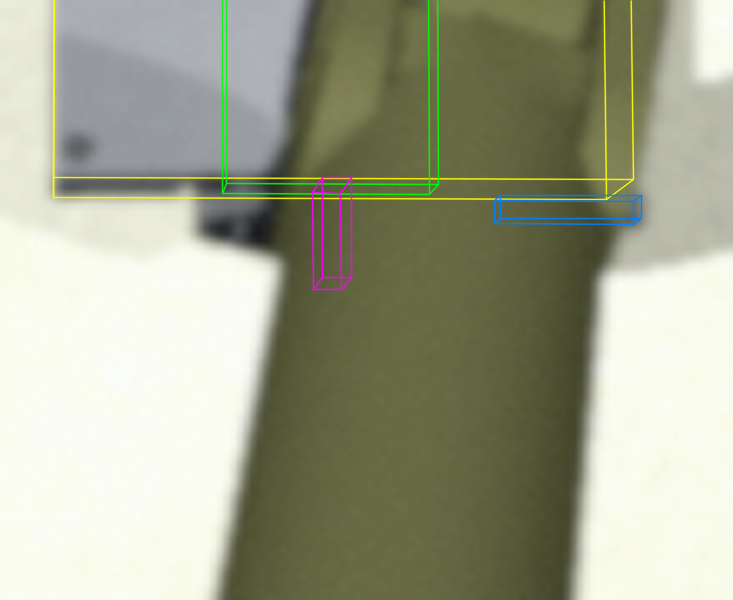

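View pics/s5.png

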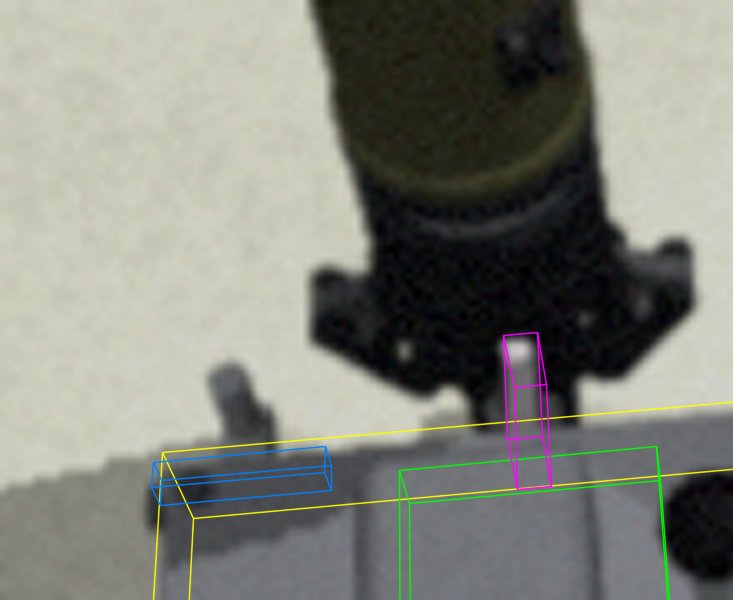

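arm_command:
  deltas:
    - [0, -0.04, -0.02, 0, -1]
    - [0, 0, 0, 0, -1]
    - [0, 0, 0, 0, -0.7]
    - [0, 0, 0, 0, -0.4]
    - [0, 0, 0, 0, -0.2]
    - [0, 0, 0, 0, -0.2]

```text
time_s: 27.8
ee_pos: [0.6465, -0.0373, 0.0369]
tool_rot: [3.141, 0.0, 1.551]
ft_force: [-0.1, 0.4, -0.4]
grip_width: 0.0338
```

```bash
python3 -c "
from h import *
st();inpress()"
```

```text
t 27.8 p [ 0.6465 -0.0373  0.0369] rot [3.1408 0.     1.551 ] F [-0.1  0.4 -0.4] M [0.06 0.04 0.  ] w 0.0338
TCP in press mm [-18.8   1.6]
```

Released with no residual force. Lift clear and look.

arm_command:
  deltas:
    - [0, 0, -1, 0, -0.2]
    - [0, 0, -2.5, 0, -0.2]
    - [0, 0, -3, 0, -0.2]
    - [0, 0, -3, 0, -0.2]
    - [0, -3, -1, 0, -1]
    - [0, -5, 0, 0, -1]
    - [0, -5, 0, 0, -1]
    - [0, -5, 0, 0, -1]
    - [0, 0, 0, 0, -1]

```text
time_s: 28.92
ee_pos: [0.4628, -0.0335, 0.1417]
tool_rot: [-3.14, -0.004, 1.551]
ft_force: [-0.5, 0.1, -0.0]
grip_width: -0.0001
```

```bash
python3 -c "
from h import *
st();inpress()
im=capture('top');im2=capture('scene')
m=pw(.052,.0016)
overlay('top',im,(250,130,360,220),PR,(*m,-.0183),'pics/t6.png')
overlay('scene',im2,(130,170,240,260),PR,(*m,-.0183),'pics/s6.png')
for n in ('top','scene'):
  for q in ('bolt_knob','tray_handle'):
    for d in landmark_of(q,n)[:2]: 
      px=np.array(d['position'])*[512,384]; print(n,q,round(d['confidence'],2),px.round(1),ray(n,px,.04 if q[0]=='b' else .026).round(4))
print(pw(-.027,-.1),pw(-.021,.0016))
"
```

```text
t 28.93 p [ 0.4628 -0.0335  0.1417] rot [-3.1401 -0.0036  1.5509] F [-0.5  0.1 -0. ] M [ 0.07 -0.04 -0.05] w -0.0001
TCP in press mm [-202.6    2. ]
top bolt_knob 0.44 [339.2 166.5] [ 0.6367 -0.1462  0.04  ]
top tray_handle 0.55 [295.8 166.2] [ 0.6415 -0.0269  0.026 ]
scene bolt_knob 0.68 [165.8 229.1] [ 0.6389 -0.135   0.04  ]
scene tray_handle 0.4 [208.5 228.6] [ 0.6415 -0.0371  0.026 ]
[ 0.63647462 -0.13878918] [ 0.64433279 -0.03731599]
```

View pics/t6.png

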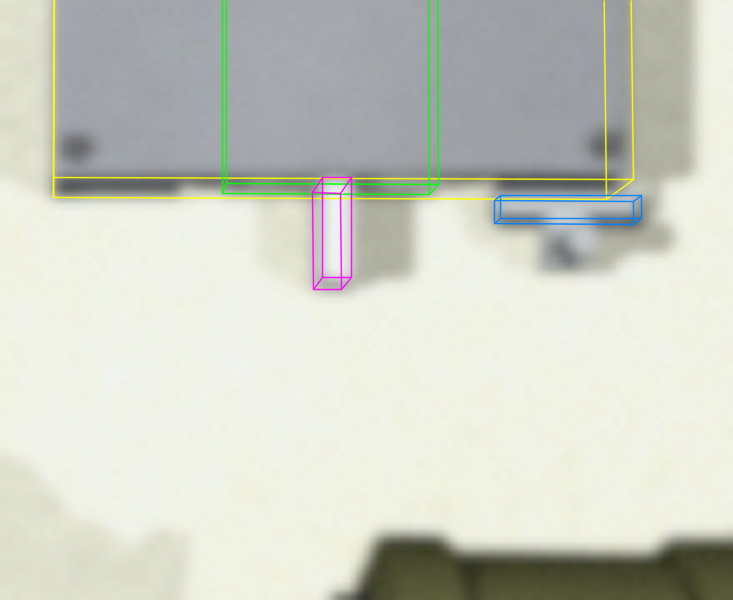

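View pics/s6.png

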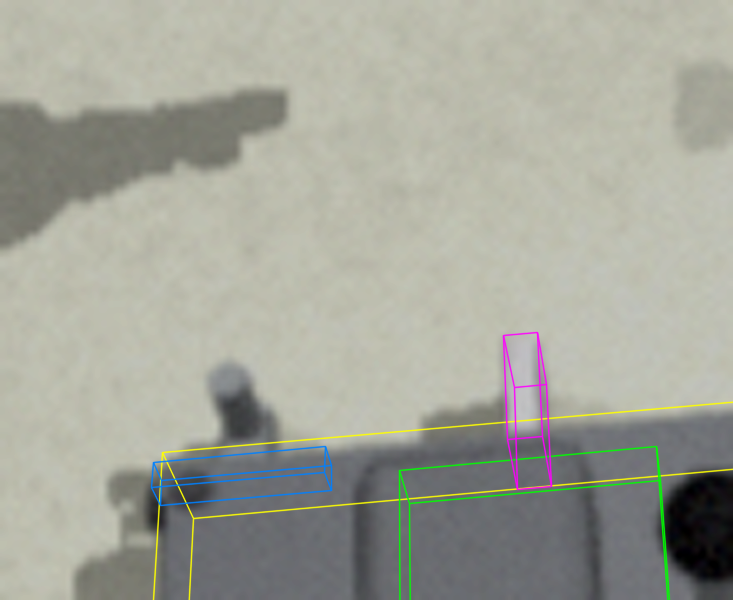

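```bash
python3 -c "
from h import *
print(ray('top',[334.6,166.3],.056),ray('scene',[164.2,226.6],.056), pw(-.027,-.1))
w=pw(-.027,-.140);go(w[0],w[1],.058,1.551);print(np.round(get_obs()['joint_pos'],2))
"
```

```text
[ 0.63514215 -0.13000403  0.056     ] [ 0.64118197 -0.1354841   0.056     ] [ 0.63647462 -0.13878918]
t 29.23 p [ 0.4674 -0.034   0.1421] rot [3.1407e+00 9.0000e-04 1.5507e+00] F [-1.1 -0.  -0.3] M [-0.02  0.01  0.02] w 0.0001
tool shift cm at present yaw -14.14 17.12 8.41 turn -0.0 | after turn -14.14 17.12
[-0.59  0.01  0.61  2.05 -0.01  1.08  1.58]
```

arm_command:
  deltas:
    - [-3.54, 4.28, 0, 0, -1]
    - [-3.54, 4.28, 0, 0, -1]
    - [-3.54, 4.28, 0, 0, -1]
    - [-3.52, 4.28, 0, 0, -1]
    - [0, 0, 2.5, 0, -1]
    - [0, 0, 2.5, 0, -1]
    - [0, 0, 2, 0, -1]
    - [0, 0, 1.4, 0, -1]
    - [0, 0, 0, 0, -1]

```text
time_s: 30.35
ee_pos: [0.634, -0.1782, 0.0566]
tool_rot: [-3.14, -0.0, 1.551]
ft_force: [-0.6, 0.8, -0.0]
grip_width: 0.0
```

```bash
python3 -c "
from h import *
st();inpress();print(np.round(get_obs()['joint_pos'],2))
im2=capture('scene')
m=pw(.052,.0016)
overlay('scene',im2,(130,170,240,260),PR,(*m,-.0183),'pics/s7.png')
"
```

```text
t 30.35 p [ 0.634  -0.1782  0.0566] rot [-3.1396e+00 -3.0000e-04  1.5513e+00] F [-0.6  0.8 -0. ] M [ 0.04 -0.   -0.08] w 0.0
TCP in press mm [ -28.8 -139.4]
[-0.25  0.57  0.65  1.65 -0.38  1.05  2.06]
```

View pics/s7.png

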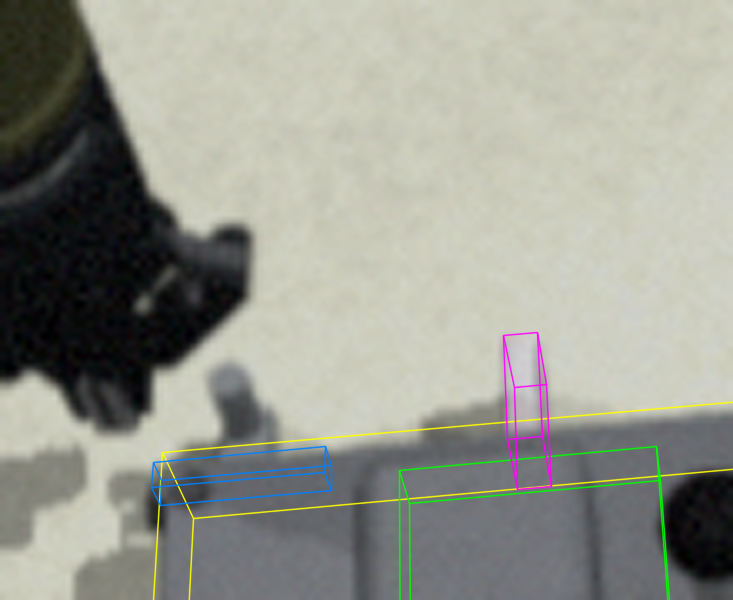

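arm_command:
  deltas:
    - [0.5, 0, 0, 0, -1]
    - [0.5, 0, 0, 0, -1]
    - [0.4, 0, 0, 0, -1]
    - [0.3, 0, 0, 0, -1]
    - [0.3, 0, 0, 0, -1]

```text
time_s: 31.02
ee_pos: [0.635, -0.1583, 0.0578]
tool_rot: [3.141, -0.0, 1.551]
ft_force: [-0.4, -0.2, 0.9]
grip_width: 0.0001
```

arm_command:
  deltas:
    - [0.3, 0, 0, 0, -1]
    - [0.3, 0, 0, 0, -1]
    - [0.3, 0, 0, 0, -1]
    - [0.3, 0, 0, 0, -1]

```text
time_s: 31.52
ee_pos: [0.6351, -0.1467, 0.0578]
tool_rot: [-3.142, 0.0, 1.551]
ft_force: [0.2, -2.5, 0.7]
grip_width: -0.0001
```

```bash
python3 -c "
from h import *
st();inpress()"
```

```text
t 31.52 p [ 0.6351 -0.1467  0.0578] rot [-3.1416e+00  3.0000e-04  1.5507e+00] F [ 0.2 -2.5  0.7] M [-0.47  0.03 -0.06] w -0.0001
TCP in press mm [ -28.2 -108. ]
```

arm_command:
  deltas:
    - [0.3, 0, 0, 0, -1]
    - [0.3, 0, 0, 0, -1]
    - [0.3, 0, 0, 0, -1]
    - [0.3, 0, 0, 0, -1]
    - [0.3, 0, 0, 0, -1]
    - [0.3, 0, 0, 0, -1]

```text
time_s: 32.28
ee_pos: [0.6354, -0.1284, 0.0577]
tool_rot: [-3.141, -0.0, 1.551]
ft_force: [-0.9, -2.6, 1.2]
grip_width: -0.0003
```

arm_command:
  deltas:
    - [0.3, 0, 0, 0, -1]
    - [0.3, 0, 0, 0, -1]
    - [0.3, 0, 0, 0, -1]
    - [0, 0, 0, 0, -1]

```text
time_s: 32.78
ee_pos: [0.6359, -0.1188, 0.0576]
tool_rot: [3.141, -0.001, 1.552]
ft_force: [-0.1, -0.9, 0.2]
grip_width: 0.0003
```

```bash
python3 -c "
from h import *
st();inpress()
im2=capture('scene');im=capture('top')
m=pw(.052,.0016)
overlay('scene',im2,(130,170,240,260),PR,(*m,-.0183),'pics/s8.png')
overlay('top',im,(250,130,360,220),PR,(*m,-.0183),'pics/t8.png')
"
```

```text
t 32.77 p [ 0.6359 -0.1188  0.0576] rot [ 3.1414e+00 -7.0000e-04  1.5516e+00] F [-0.1 -0.9  0.2] M [-0.18  0.1  -0.01] w 0.0003
TCP in press mm [-28. -80.]
```

View pics/s8.png

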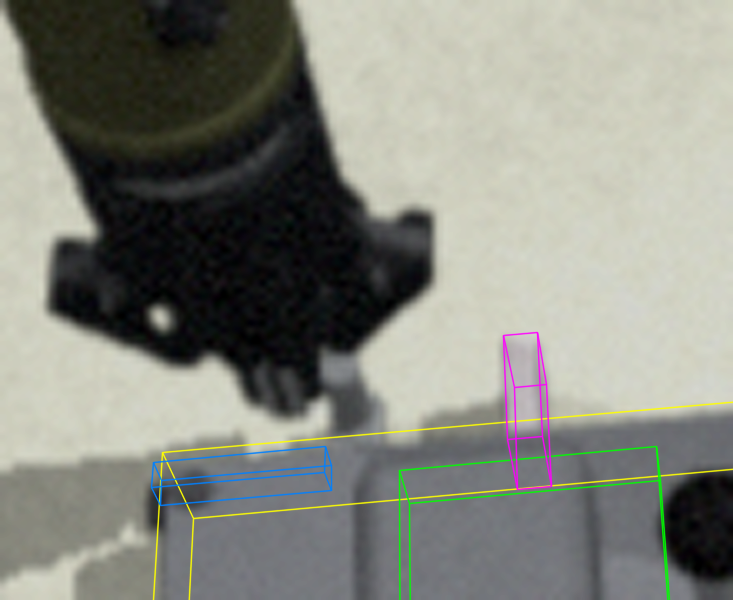

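arm_command:
  deltas:
    - [0.3, 0, 0, 0, -1]
    - [0.3, 0, 0, 0, -1]
    - [0.2, 0, 0, 0, -1]
    - [0, 0, 0, 0, -1]

```text
time_s: 33.38
ee_pos: [0.636, -0.1122, 0.0578]
tool_rot: [3.141, 0.001, 1.551]
ft_force: [0.0, -3.6, -1.6]
grip_width: 0.0001
```

arm_command:
  deltas:
    - [0.15, 0, 0, 0, -1]
    - [0.15, 0, 0, 0, -1]
    - [0.15, 0, 0, 0, -1]
    - [0, 0, 0, 0, -1]

```text
time_s: 33.88
ee_pos: [0.6359, -0.1119, 0.0579]
tool_rot: [3.14, 0.006, 1.548]
ft_force: [1.7, -10.3, -4.2]
grip_width: 0.0001
```

arm_command:
  deltas:
    - [0.1, 0, 0, 0, -1]
    - [0.1, 0, 0, 0, -1]
    - [0.1, 0, 0, 0, -1]
    - [0, 0, 0, 0, -1]

```text
time_s: 34.38
ee_pos: [0.6359, -0.1117, 0.058]
tool_rot: [3.139, 0.009, 1.546]
ft_force: [2.1, -14.6, -4.2]
grip_width: -0.0001
```

```bash
python3 -c "
from h import *
st();inpress()"
```

```text
t 34.38 p [ 0.6359 -0.1117  0.058 ] rot [3.1392 0.0094 1.5461] F [  2.1 -14.6  -4.2] M [-3.04 -0.48 -0.08] w -0.0001
TCP in press mm [-28.1 -72.9]
```

arm_command:
  deltas:
    - [-0.5, 0, 0, 0, -1]
    - [-1.5, 0, 0, 0, -1]
    - [-2, 0, 0, 0, -1]
    - [0, 0, -3, 0, -1]
    - [0, 0, -4, 0, -1]
    - [0, 0, -4, 0, -1]
    - [0, -5, -1, 0, -1]
    - [0, -5, 0, 0, -1]
    - [0, -5, 0, 0, -1]
    - [0, 0, 0, 0, -1]

```text
time_s: 35.62
ee_pos: [0.4816, -0.1414, 0.1775]
tool_rot: [-3.14, -0.005, 1.549]
ft_force: [0.1, 0.8, 0.3]
grip_width: -0.0001
```

```bash
python3 -c "
from h import *
st();inpress()
im=capture('top');im2=capture('scene')
m=pw(.052,.0016)
import h
B=[(box(-.012,-.002,-.13+.046,-.07+.046,.008,.022),PR,(0,0,255)),(box(-.034,-.020,-.061,-.047,.022,.056),PR,(0,0,255))]
for n,i,cr,o in (('top',im,(250,130,360,220),'pics/t9.png'),('scene',im2,(130,170,240,260),'pics/s9.png')):
    overlay(n,i,cr,PR,(*m,-.0183),o)
    c=cv2.imread(o); s=min(800/(cr[2]-cr[0]),600/(cr[3]-cr[1]))
    for P,t,col in B:
        q=(proj(n,tf(P,*t))+.5-np.array(cr[:2]))*s
        for a,b in ED: cv2.line(c,tuple(int(v) for v in q[a]),tuple(int(v) for v in q[b]),col,1,cv2.LINE_AA)
    cv2.imwrite(o,c)
    for q in ('jar_mid','hammer','weight','bolt_knob'):
        for d in landmark_of(q,n)[:1]: print(n,q,round(d['confidence'],2),(np.array(d['position'])*[512,384]).round(1))
"
```

```text
t 35.62 p [ 0.4816 -0.1414  0.1775] rot [-3.1405 -0.0048  1.549 ] F [0.1 0.8 0.3] M [ 0.02 -0.05 -0.02] w -0.0001
TCP in press mm [-181.8 -105.5]
top jar_mid 0.64 [177.9 219.9]
top hammer 0.66 [130.2 197.4]
top weight 0.73 [384.9 154.3]
top bolt_knob 0.53 [317.6 169.3]
scene jar_mid 0.68 [330.9 159.6]
scene hammer 0.84 [394.5 185.3]
scene weight 0.65 [107.2 262.6]
scene bolt_knob 0.52 [183.8 227.5]
```

View pics/t9.png

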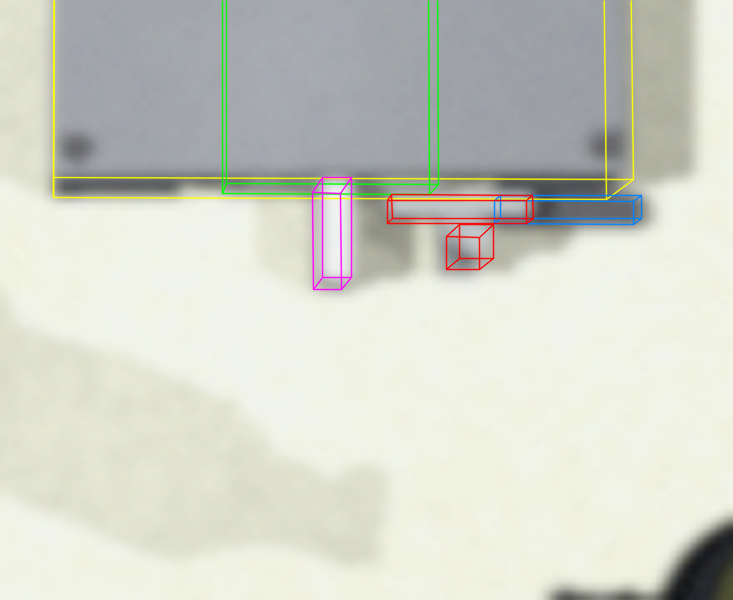

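View pics/s9.png

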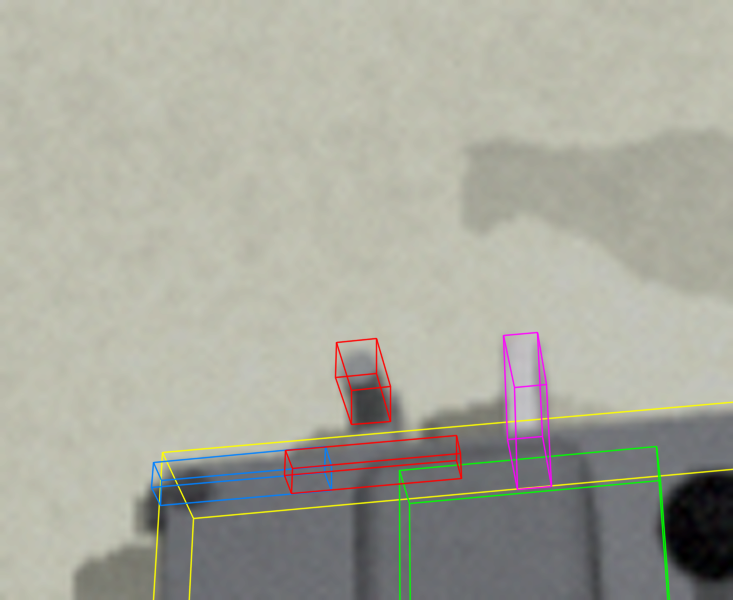

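```bash
python3 -c "
from h import *
st();print(close_job())"
```

```text
t 36.12 p [ 0.4856 -0.1412  0.1775] rot [-3.1410e+00  8.0000e-04  1.5511e+00] F [-1.6  0.6 -0. ] M [-0.03  0.04 -0.01] w -0.0001
the job is handed in; nothing more can be done
None
```

The tray is in the bay against the back stop, the bolt is across in front of it, and I handed the job in at 36 s of the 72 s allowed. `close_job()` gives no verdict, so this rests on my own force and camera checks.

- **Inserting the tray:** I gripped the handle and entered to the right of centre. I then moved left until the left wall pushed back, at about 6.6 N. The hidden guides turned out to sit about 2 mm to the left of nominal. I backed off about 1.3 mm and slid in past the shoulder, with no measurable contact on the way, until the back stop.
- **Home position:** The last push on the stop read 8.6 N, and an extra 0.8 mm of commanded push produced no movement. After I let go, the handle showed in both cameras where a home tray's handle should be.
- **Bolt:** I pushed the knob with shut fingers until it met a hard stop, reading about 15 N. The bar and knob in the last pictures match the 46 mm fully-across position within the image accuracy of about 2 mm.
- **At hand-in:** The gripper was clear of everything with the force reading near zero. The jar and weight were found within a few pixels of where they started. So was the hammer in the scene camera; the top camera missed it at the start, so it gives no comparison.

- **Force spike while sliding:** On the table before the guides, the wrist briefly read about 12 N forward and 16 N upward. I took it as pressing down on the table too hard and raised the arm 0.8 mm, which removed it.
- **Disagreement between cameras:** The detector's tray-handle position differed by about 10 mm sideways between the two cameras. I relied on the model overlays and the felt contact instead.

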